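# Open the cam lever, key a padded mount into its work holder and lock it

## Task

Swing the work holder's cam lever open and set the brass mount upright in the holder's square pocket so that its base drops fully home: it only goes down when the notch in the edge of its base meets the upright pin, which is fitted at the far, left or right side of the pocket, so look or feel for the right way round and do not force it. Then swing the cam lever fully closed again so that its tongue lies over the base, and let go. Do not disturb the bottle, the brush or the pencil pot.

Things in the scene. Friction and masses are not known exactly. Their poses are not given: they have to be found in the camera images.
- mount_mid (a point): Loose brass mount, 0.3 kg: square base 60 x 60 x 12 mm, square post 20 x 20 mm rising from its middle (sides parallel) to 67 mm above the underside, its last 5 mm a cork cap. The base edge towards this frame's +x has a notch at its middle, 14 mm wide and 12 mm deep, through the plate's whole thickness. This point is the centre, 33.5 mm above the underside; z up.
- pocket (a point): Centre of the floor of the holder's square pocket: 63 x 63 mm, 12 mm deep, sides parallel to this frame, its top 4 mm flaring at 45 degrees to 71 x 71 mm; floor 10 mm above the table, so a seated base is flush with the block. An 8 mm thick pin stands 7.5 mm up from the floor, 25.5 mm from the centre, at the middle of the +x (far), +y or -y side, never -x: which one is not reported.
- holder: Dark steel work holder, fixed: block reaching in this frame from x -75 to +45 mm and y -50 to +50 mm, 22 mm high. Origin on the table under the pocket's centre; same axes as the pocket. Flush plugs fill the two unused pin places. When the mount's notch is not at the pin, its base rests on the pin, 7.5 mm above the pocket's floor.
- lever (a joint): Cam lever turning level about an upright pivot. 0 = fully closed: tongue towards the pocket's +x, 12 mm over a seated base and 2.5 mm above it, knob arm towards +y. Grows counter-clockwise from above; at 1.57 (wide open) the knob arm points to -x, to the robot, and the tongue is clear of the pocket. Stops at 0 and 1.85. Starts at 0 to 0.3, stays where left; about 2 N at the knob moves it.
- lever_knob (a point): Upright round black knob on the end of the lever's arm, 18 mm in diameter, 70 mm from the pivot axis; its top is 66.5 mm above the table, the arm's top face 32.5 mm above the table. This point is on the knob's axis, 51.5 mm above the table.
- lever_pivot (a point): Pivot axis of the lever, at the height of the knob's point; it lies at x -56 mm, y 0 in the pocket's frame. The hub's top is 35 mm above the table. Its frame is parallel to the pocket's.
- bottle: Bystander: white plastic bottle, 64 mm in diameter, 170 mm tall, origin at the centre of its underside.
- brush: Bystander: brush lying on the table.
- pencil_pot: Bystander: black pot of pencils, 72 mm in diameter, pot 90 mm and pencils 140 mm tall, origin at the centre of its underside.
There are look-alikes about, which are no part of the job. There is more than one size of the part that bears mount_mid; the job needs the smallest.

How it is judged:
By the outcome, as a careful person would: the job done as asked, in the order asked, and still so for the second after the job is handed in, with the robot touching nothing.
It also fails if it takes over 64 s, if anything falls off the work surface, if the arm or the gripper's body presses on something with over 40 N, if the wrist force passes 120 N, or if a joint passes its speed limit or range.

## Robot

A 6-joint arm with a two-finger parallel gripper is mounted at the origin on the work surface. World frame = base frame: x ahead of the robot, y to its left, z up, the work surface at z = 0. Lengths are in m, angles in rad, forces in N, time in s.
With the tool pointing down it reaches from about 0.375 to 0.975 m from the base axis. Payload 3.8 kg.
Tool frame: the origin (TCP) lies midway between the tips of the shut fingers; the grasp point (between the pads) lies 19 mm behind it; z points along the fingers, y is the line along which they close (so a half turn about z gives the same grasp; the last joint's range is limited). The gripper opens to 88 mm and grips with 3 to 60 N. Pads are 18 mm wide; open, the fingers measure 123 mm over their backs; the gripper's body (75 mm by 187 mm) begins 45 mm behind the grasp point.
Start: joints at [1.272, 0.264, 1.604, -0, 1.274, -0.037], TCP at [0.175, 0.652, 0.239] pointing down, gripper open.
Joint ranges: [-2.63, 2.63], [-0.94, 2.18], [0.31, 2.57], [-1.31, 4.45], [0, 2.66], [-2.55, 2.55]. Speed limits (rad/s): [2.57, 2.57, 3.14, 3.14, 3.14, 3.14].

## Interface

Orientations are given as a rotation vector (axis times angle).
In Python, from cell import manip, inverse_kinematics, cams, order gives the robot as it stands. Calls block until the motion is done:
- manip.move_pose(position, orientation): joint-space move of the TCP to a pose.
- manip.move_linear(position, rate=0.15, rot=None): straight line of the TCP; rot=None keeps the orientation; rate is the mean speed in m/s.
- manip.set_joints(angles): joint-space move.
- manip.set_gripper(opening, force=None): finger opening in m; force is the grip in N (None keeps the last); returns when the fingers have stopped.
- manip.dwell(seconds).
- inverse_kinematics(position, orientation): joint angles nearest the present ones, or None.
- manip.state(): the state.
- cams.capture(name): name is "scene" or "top"; returns a dict with "image" (384x512x3 uint8, blue, green, red), "z_map" (384x512 float32, m along the optical axis (not along the pixel's ray), 0 where there is no reading), "intrinsics" (3x3 intrinsics, pixels), "position" and "orientation" of the camera in the world. Camera axes: x right, y down, z forward; pixel columns grow to the right and rows downward; lengths in m; the calibration is good to about 2 mm. A picture is of the moment at which its call begins.
A pose or a line that the arm cannot do raises manip.IKError and nothing moves.
- order.close_job(): hands the job in; it is judged then, once.
The state is a dict: "clock": time; "joint_pos": joint angles; "joint_velocities": joint speeds; "tau": joint torques, N m; "tool_pos": TCP position; "tcp_rot": TCP orientation; "contact_force": force on the tool from outside, world axes, zero at the start; "moment": the same for the moment, N m; "gripper_width": finger opening in m; "grasp_force": force on a finger pad.
Only numpy, scipy, OpenCV 4.12 (cv2) and the standard library are available. Lean on these libraries where they do the work, as an engineer would, in place of code of your own. Each camera call takes 0.05 s, during which the arm holds its last target. There are 200 camera calls.

## Working session

There is one attempt and no reset: what is moved stays moved. The work goes in short steps, each a Python script; the robot and the scene stay as the last script left them, time stands still between calls to the robot, and variables do not carry over. Pictures are saved under pics/ and viewed, at most 10 in all, crops included, and the job is handed in when it is done.

```bash
mkdir -p pics; ls; cat > h.py <<'E'
import numpy as np, cv2
from scipy.spatial.transform import Rotation as R
from cell import manip, inverse_kinematics, cams, order
def cloud(c):
    z=c["z_map"];K=c["intrinsics"];v,u=np.mgrid[:z.shape[0],:z.shape[1]]
    P=np.stack([(u-K[0,2])/K[0,0]*z,(v-K[1,2])/K[1,1]*z,z],-1)
    o=np.array(c["orientation"]);M=o if o.shape==(3,3) else R.from_rotvec(o).as_matrix()
    W=P@M.T+np.array(c["position"]);W[z==0]=np.nan
    return W
E
python3 - <<'E'
from h import *
for n in("top","scene"):
    c=cams.capture(n);np.savez(n+"0.npz",**c);print(n,c["position"],c["orientation"],c["intrinsics"][0,0])
    cv2.imwrite(f"pics/{n}0.png",c["image"])
s=manip.state();print(s["clock"],s["tool_pos"],s["tcp_rot"],s["gripper_width"])
E
```

```text
pics
top [ 0.38907254 -0.04128855  1.13984467] [-2.15053902  2.1488305  -0.15406404] 399.5974903051081
scene [0.94427932 0.49942665 1.00538738] [-0.86121199 -2.68677386  0.85280841] 435.5158506636768
0.1 [0.1745394  0.65139837 0.23755919] [-4.10043109e-01 -3.11439876e+00  3.02041406e-03] 0.08819106898043075
```

View pics/top0.png

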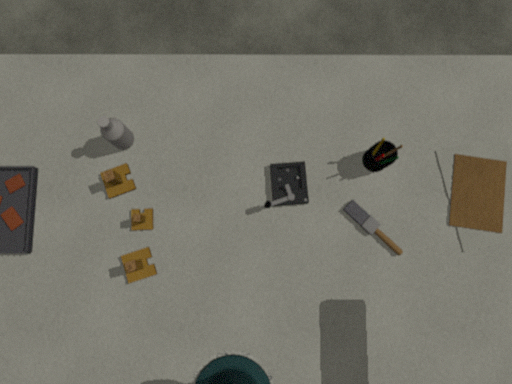

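View pics/scene0.png

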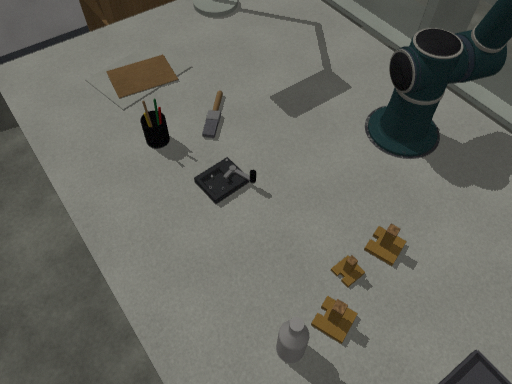

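Top view: there are three brass mounts, at (118,180), (141,219) and (138,265). The middle one at (141,219) is clearly the smallest plate. The holder is at (289,184), with the knob at (267,205). I'll confirm the mount and look for the pin in an enlarged crop.

```bash
python3 - <<'E'
from h import *
t=dict(np.load("top0.npz"));s=dict(np.load("scene0.npz"))
f=lambda im,x,y,w,h:cv2.resize(im[y:y+h,x:x+w],(400,300),interpolation=cv2.INTER_CUBIC)
g=lambda a:np.clip(a.astype(float)*1.6,0,255).astype(np.uint8)
m=np.vstack([np.hstack([f(t["image"],80,155,140,105)*1,g(f(t["image"],253,152,72,54))]),np.hstack([f(s["image"],310,215,120,90),g(f(s["image"],186,148,80,60))])])
cv2.imwrite("pics/crop1.png",m)
W=cloud(t);hsv=cv2.cvtColor(t["image"],cv2.COLOR_BGR2HSV)
for n,c in(("top",t),("scene",s)):
    W=cloud(c);hsv=cv2.cvtColor(c["image"],cv2.COLOR_BGR2HSV)
    print(n,"table z",np.nanmedian(W[...,2]))
    for zr in((.004,.022),(.05,.12)):
        mk=((hsv[...,1]>120)&(hsv[...,2]>60)&(W[...,2]>zr[0])&(W[...,2]<zr[1])&(W[...,1]>.15)&(W[...,1]<.5)).astype(np.uint8)
        k,l,st,ce=cv2.connectedComponentsWithStats(mk)
        for i in range(1,k):
            if st[i,4]<8: continue
            p=W[l==i]; r=cv2.minAreaRect((p[:,:2]*1000).astype(np.float32))
            print(zr,ce[i].round(1),st[i,4],p.mean(0).round(4),"z",np.percentile(p[:,2],[10,50,90]).round(4),r)
E
```

```text
top table z 0.001043365228071802
(0.004, 0.022) [119.1 182.3] 503 [0.5755 0.3246 0.0166] z [0.0136 0.0166 0.0196] ((581.4901123046875, 330.04876708984375), (76.25344848632812, 80.23019409179688), 21.341201782226562)
(0.004, 0.022) [143. 220.] 316 [0.4686 0.2537 0.013 ] z [0.0101 0.0131 0.016 ] ((471.2019958496094, 257.3149719238281), (55.677459716796875, 60.45637893676758), 4.671802520751953)
(0.004, 0.022) [138.9 265. ] 578 [0.344  0.2591 0.0169] z [0.0143 0.0169 0.0196] ((344.53192138671875, 261.810546875), (76.22264099121094, 80.35375213623047), 18.355846405029297)
(0.05, 0.12) [110.4 175.7] 146 [0.5824 0.327  0.0834] z [0.0628 0.0885 0.0919] ((582.4405517578125, 330.1197509765625), (27.136600494384766, 26.751052856445312), 21.228578567504883)
(0.05, 0.12) [137.  216.9] 66 [0.4731 0.2563 0.0655] z [0.055  0.0672 0.0698] ((473.5167541503906, 257.5646667480469), (19.46834373474121, 19.0352783203125), 5.658419132232666)
(0.05, 0.12) [132.2 265. ] 153 [0.3465 0.2586 0.0837] z [0.0622 0.089  0.092 ] ((346.00433349609375, 261.6935119628906), (26.53938865661621, 27.742923736572266), 17.9
[... 436 characters left out ...]
321.3] 867 [0.59   0.3369 0.0174] z [0.0149 0.0176 0.0199] ((584.1642456054688, 331.6611328125), (82.42230987548828, 78.74089050292969), 20.952836990356445)
(0.05, 0.12) [390.6 233.8] 191 [0.3534 0.2657 0.0795] z [0.0563 0.0865 0.092 ] ((348.4476318359375, 263.82635498046875), (27.952959060668945, 26.737407684326172), 18.707937240600586)
(0.05, 0.12) [351.  261.7] 92 [0.4773 0.2609 0.065 ] z [0.0548 0.0676 0.0704] ((475.2528076171875, 259.9703063964844), (20.20809555053711, 20.149980545043945), 3.4841201305389404)
(0.05, 0.12) [338.  309.8] 212 [0.5889 0.3343 0.0828] z [0.0608 0.0894 0.0924] ((584.4351196289062, 332.2884216308594), (27.637765884399414, 26.34739112854004), 20.213611602783203)
```

View pics/crop1.png

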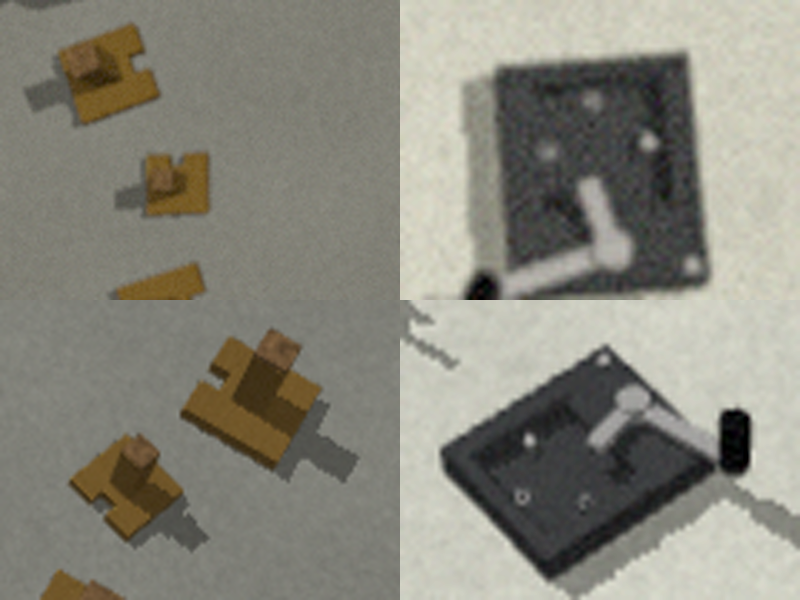

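In the enlarged crop, the small mount at top-image (141,219) has a base of about 59 mm against 80 mm for the other two, and its notch faces world +x. So it is the one meant. In the holder, the right-hand dot (top crop (648,141), scene crop (529,440)) is solid and bright in both views, while the other two look like flush rings. That puts the pin at -y. Next I'll measure the holder pose.

```bash
python3 - <<'E'
from h import *
for n in("top","scene"):
    c=dict(np.load(n+"0.npz"));W=cloud(c);g=c["image"].max(-1)
    roi=(W[...,0]>.45)&(W[...,0]<.65)&(abs(W[...,1]+.04)<.12)
    mk=(roi&(W[...,2]>.016)&(W[...,2]<.028)).astype(np.uint8)
    k,l,st,ce=cv2.connectedComponentsWithStats(mk);i=1+st[1:,4].argmax()
    p=W[l==i]; r=cv2.minAreaRect((p[:,:2]*1000).astype(np.float32));print(n,"block",ce[i],st[i,4],"z",np.median(p[:,2]),r)
    kn=roi&(W[...,2]>.060)&(W[...,2]<.075);q=W[kn];print("knob",len(q),q.mean(0).round(4),cv2.minEnclosingCircle((q[:,:2]*1000).astype(np.float32)))
    # pocket frame: long side 120 = x
    b=cv2.boxPoints(r);e=[b[1]-b[0],b[2]-b[1]];x=max(e,key=np.linalg.norm);x=x*np.sign(x[0])/np.linalg.norm(x)
    ctr=np.array(r[0])+15*x;y=np.array([-x[1],x[0]]);yaw=np.degrees(np.arctan2(x[1],x[0]));print("pocket",ctr,"yaw",yaw)
    piv=ctr-56*x;d=q.mean(0)[:2]*1000-piv;print("lever angle",np.arctan2(-d@x,d@y),np.linalg.norm(d))
    for nm,o in(("far",25.5*x),("left",25.5*y),("right",-25.5*y)):
        w=np.linalg.norm(W[...,:2]*1000-(ctr+o),axis=-1)<5;print(nm,w.sum(),"z med/max",np.nanmedian(W[w][:,2]).round(4),np.percentile(W[w][:,2],95).round(4),"bright",np.sort(g[w])[-6:])
for yaw in(0,90):
  for p in((.475,.259,.25),(.55,-.04,.25)):
    print(yaw,p,[inverse_kinematics(p,(R.from_euler('z',a,degrees=True)*R.from_euler('x',180,degrees=True)).as_rotvec()) for a in(yaw,yaw+180)])
E
```

```text
top block [277.25745257 179.84281843] 369 z 0.022760598569028456 ((580.780029296875, -133.95082092285156), (106.10262298583984, 55.39436721801758), 2.5891127586364746)
knob 34 [ 0.5108 -0.0949  0.0671] ((510.8766784667969, -94.91801452636719), 8.709437370300293)
pocket [ 595.76471615 -133.27322203] yaw 2.5891185
lever angle 0.5714658314157456 50.15080990613118
far 14 z med/max 0.0193 0.0253 bright [42 44 44 45 45 46]
left 8 z med/max 0.021 0.025 bright [47 48 51 68 69 71]
right 12 z med/max 0.0095 0.0118 bright [46 46 47 47 48 48]
scene block [226.23195876 186.59020619] 388 z 0.02297507040968466 ((577.160400390625, -130.87875366210938), (117.11499786376953, 58.28032684326172), 1.2515089511871338)
knob 33 [ 0.5132 -0.0919  0.0676] ((512.07958984375, -93.49368286132812), 9.521443367004395)
pocket [ 592.1568222  -130.55113682] yaw 1.2515035
lever angle 0.5001428585600948 46.01412543822465
far 3 z med/max 0.0143 0.021 bright [36 37 39]
left 21 z med/max 0.0155 0.0251 bright [40 42 59 61 80 82]
right 9 z med/max 0.0122 0.0152 bright [40 41 42 42 42 43]
0 (0.475, 0.259, 0.25) [array([ 4.53159031e-01,  2.91702110e-03,  1.87688900e+00, -4.44089210e-16,
        1.26178663e+00,  2.02395536e+00]), array([ 0.45315903,  0.00291702,  1.876889  ,  0.        ,  1.26178663,
       -1.1176373 ])]
0 (0.55, -0.04, 0.25) [array([-1.17768282e-01,  2.32250415e-02,  1.85632883e+00, -4.44089210e-16,
        1.26203878e+00,  1.45302804e+00]), array([-0.11776828,  0.02322504,  1.85632883,  0.        ,  1.26203878,
       -1.68856461])]
90 (0.475, 0.259, 0.25) [array([ 4.53159031e-01,  2.91702110e-03,  1.87688900e+00, -4.44089210e-16,
        1.26178663e+00,  4.53159031e-01]), None]
90 (0.55, -0.04, 0.25) [array([-1.17768282e-01,  2.32250415e-02,  1.85632883e+00, -4.44089210e-16,
        1.26203878e+00, -1.17768282e-01]), None]
```

The ROI clipped the holder, so I'll redo that with a wider window.

```bash
cat >> h.py <<'E'
def holder(c,n=""):
    W=cloud(c);g=c["image"].max(-1)
    roi=(W[...,0]>.45)&(W[...,0]<.70)&(abs(W[...,1]+.15)<.12)
    mk=(roi&(W[...,2]>.014)&(W[...,2]<.030)&(g<110)).astype(np.uint8)
    mk=cv2.morphologyEx(mk,cv2.MORPH_OPEN,np.ones((3,3)))
    k,l,st,ce=cv2.connectedComponentsWithStats(mk);i=1+st[1:,4].argmax()
    p=W[l==i]; r=cv2.minAreaRect((p[:,:2]*1000).astype(np.float32));print(n,"block",ce[i],st[i,4],"z",np.median(p[:,2]),r)
    q=W[roi&(W[...,2]>.060)&(W[...,2]<.075)];kc=np.array(cv2.minEnclosingCircle((q[:,:2]*1000).astype(np.float32))[0])
    b=cv2.boxPoints(r);e=[b[1]-b[0],b[2]-b[1]];x=max(e,key=np.linalg.norm);x=x*np.sign(x[0])/np.linalg.norm(x)
    ctr=np.array(r[0])+15*x;y=np.array([-x[1],x[0]]);print("pocket",ctr,"yaw",np.degrees(np.arctan2(x[1],x[0])))
    d=kc-(ctr-56*x);print("knob",kc,q.mean(0),"lever",np.arctan2(-d@x,d@y),np.linalg.norm(d))
    for nm,o in(("far",25.5*x),("left",25.5*y),("right",-25.5*y)):
        w=np.linalg.norm(W[...,:2]*1000-(ctr+o),axis=-1)<6;print(nm,w.sum(),"z",np.percentile(W[w][:,2],[50,90]).round(4),"bright",np.sort(g[w])[-6:])
    return ctr,x
E
python3 - <<'E'
from h import *
for n in("top","scene"): holder(dict(np.load(n+"0.npz")),n)
E
```

```text
top block [289.902746   183.06750572] 874 z 0.022908497397984617 ((575.0283203125, -158.1807403564453), (120.30162048339844, 100.58522033691406), 4.456686496734619)
pocket [ 589.98296547 -157.01515949] yaw 4.456683
knob [510.87667847 -94.91801453] [ 0.51081922 -0.094889    0.06709344] lever 0.2591401426634238 70.40722047293521
far 16 z [0.0111 0.0152] bright [71 74 74 75 77 78]
left 14 z [0.0116 0.0143] bright [67 67 69 70 79 85]
right 13 z [0.0154 0.0203] bright [ 78  86  88  91  95 104]
scene block [219.94465409 179.17232704] 795 z 0.023172163768536258 ((576.3856201171875, -156.6185302734375), (122.27645111083984, 103.58937072753906), 3.913464307785034)
pocket [ 591.35064411 -155.59478402] yaw 3.9134643
knob [512.07958984 -93.49368286] [ 0.51322743 -0.09188778  0.0675935 ] lever 0.2728050156962559 69.95348264448758
far 8 z [0.0128 0.0153] bright [62 64 72 75 78 81]
left 6 z [0.0125 0.015 ] bright [39 41 44 58 65 66]
right 16 z [0.0161 0.0217] bright [53 54 83 94 99 99]
```

Both cameras agree:

| Item | Measurement |
|---|---|
| Pocket centre | about (590.7, -156.3) mm |
| Holder yaw | about 4.2° |
| Lever angle | about 0.265 |
| Pin | on the right (-y), standing about 4–5 mm higher than the plugs |

Now I'll open the lever.

```bash
cat >> h.py <<'E'
PK=np.array([.5907,-.1563]);YAW=np.radians(4.2)
X=np.array([np.cos(YAW),np.sin(YAW)]);Y=np.array([-X[1],X[0]]);PIV=PK-.056*X
def rv(a): return (R.from_euler('z',a)*R.from_euler('x',np.pi)).as_rotvec()
def knob(th): return PIV+.070*(-np.sin(th)*X+np.cos(th)*Y)
def lrot(th): return rv(YAW+th+np.pi/2)
def P(xy,z): return [xy[0],xy[1],z]
def show(t=""):
    s=manip.state();print(t,"clk %.2f"%s["clock"],"tcp",np.round(s["tool_pos"],4),"F",np.round(s["contact_force"],1),"M",np.round(s["moment"],2),"w %.4f g %.1f"%(s["gripper_width"],s["grasp_force"]));return s
E
python3 - <<'E'
from h import *
th=.265
manip.move_pose(P(knob(th),.16),lrot(th));show()
manip.set_gripper(.05)
manip.move_linear(P(knob(th),.039),rate=.15);show("down")
manip.set_gripper(.022,5);show("cage")
for t in np.linspace(th,1.6,8)[1:]:
    manip.move_linear(P(knob(t),.039),rate=.1,rot=lrot(t))
    s=show("%.2f"%t)
    if np.linalg.norm(s["contact_force"])>20: break
manip.set_gripper(.05)
manip.move_linear(P(knob(t),.15),rate=.2);show("up")
E
```

```text
clk 2.99 tcp [ 0.5119 -0.0937  0.1601] F [ 0.6 -0.6  0.6] M [-0.06  0.06  0.04] w 0.0883 g 0.0
down clk 4.66 tcp [ 0.5124 -0.0946  0.0398] F [0.3 0.8 0.6] M [-0.12  0.05  0.03] w 0.0499 g 0.0
cage clk 5.24 tcp [ 0.5116 -0.0944  0.0391] F [0.3 0.8 1.7] M [-0.07  0.06 -0.01] w 0.0220 g 0.0
0.46 clk 5.58 tcp [ 0.4994 -0.1     0.039 ] F [ 0.4 -0.7 -0.1] M [-0.02  0.02 -0.02] w 0.0219 g 0.0
0.65 clk 5.92 tcp [ 0.4889 -0.1077  0.039 ] F [-0.8  0.  -1.2] M [-0.1  -0.02 -0.01] w 0.0218 g 0.0
0.84 clk 6.27 tcp [ 0.4798 -0.1174  0.039 ] F [-0.3  0.5  0.5] M [-0.01 -0.05  0.04] w 0.0220 g 0.0
1.03 clk 6.61 tcp [ 0.4726 -0.1286  0.039 ] F [0.1 0.9 0.2] M [-0.01 -0.06 -0.  ] w 0.0220 g 0.0
1.22 clk 6.95 tcp [ 0.4677 -0.141   0.0389] F [ 0.3 -0.4 -0.3] M [-0.01  0.05 -0.02] w 0.0219 g 0.0
1.41 clk 7.29 tcp [ 0.4652 -0.154   0.039 ] F [ 0.3 -0.8  0.1] M [-0.03  0.01 -0.04] w 0.0218 g 0.0
1.60 clk 7.63 tcp [ 0.4653 -0.1673  0.039 ] F [-0.8 -1.2 -0.3] M [ 0.01 -0.    0.02] w 0.0219 g 0.0
up clk 8.93 tcp [ 0.4646 -0.1673  0.1492] F [-0.3 -0.6 -1.1] M [ 0.02 -0.02  0.04] w 0.0496 g 0.0
```

The lever is open. Next I'll centre the mount with a gentle cross-squeeze, then take the real grasp and lift.

```bash
python3 - <<'E'
from h import *
M=np.array([.4744,.2588]);ym=np.radians(4.1)
manip.move_linear(P(knob(1.6),.2),rate=.2)
manip.move_pose(P(M,.17),rv(ym))
manip.set_gripper(.05)
manip.move_linear(P(M,.031),rate=.15);show("down")
manip.set_gripper(.0,4);show("squeeze")
manip.set_gripper(.05)
manip.move_linear(P(M,.085),rate=.15)
manip.move_linear(P(M,.087),rate=.1,rot=rv(ym+np.pi/2))
manip.move_linear(P(M,.031),rate=.15)
manip.set_gripper(.0,25);show("grip")
manip.move_linear(P(M,.18),rate=.2);show("up")
c=cams.capture("top");np.savez("top1.npz",**c)
d=cams.capture("scene");np.savez("scene1.npz",**d)
cv2.imwrite("pics/lift.png",np.hstack([cv2.resize(c["image"][130:280,60:330],(400,222)),cv2.resize(d["image"][120:345,180:450],(400,333))[:222]]))
E
```

```text
down clk 13.97 tcp [0.4753 0.2592 0.0319] F [ 0.1 -0.1 -0.3] M [0.01 0.17 0.02] w 0.0504 g 0.0
squeeze clk 14.52 tcp [0.4747 0.259  0.0314] F [-0.  -1.3  2.2] M [-0.02  0.21 -0.01] w 0.0200 g 4.0
grip clk 18.43 tcp [0.4745 0.259  0.0317] F [-3.  -0.9  5.3] M [-0.2   0.41 -0.01] w 0.0199 g 25.0
up clk 19.32 tcp [0.4733 0.2582 0.1783] F [-0.1 -0.3 -3.2] M [-0.11  0.09 -0.05] w 0.0198 g 25.0
```

View pics/lift.png

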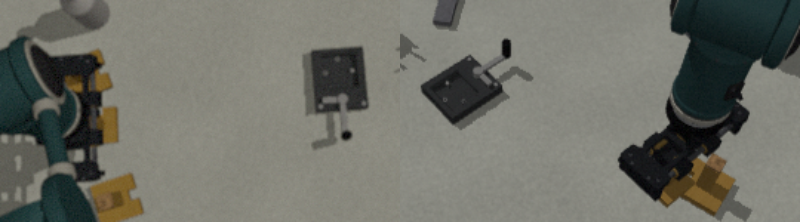

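The picture shows the lever open (top crop knob (346,135), clear of the pocket) and the mount held. I'll re-measure the holder with the lever clear of it, then move over and lower the mount with force checks.

```bash
python3 - <<'E'
from h import *
for n in("top1","scene1"): holder(dict(np.load(n+".npz")),n)
manip.move_pose(P(PK,.15),rv(YAW))
manip.move_linear(P(PK,.066),rate=.15);s0=show("hover")
f0=s0["contact_force"][2]
for z in np.arange(.058,.0405,-.002):
    manip.move_linear(P(PK,z),rate=.03);s=show("%.3f"%z)
    if s["contact_force"][2]-f0>10: break
c=cams.capture("top");d=cams.capture("scene")
cv2.imwrite("pics/ins.png",np.hstack([cv2.resize(c["image"][140:230,230:350],(400,300)),cv2.resize(d["image"][130:220,170:290],(400,300))]))
E
```

```text
top1 block [289.4058296  184.18049327] 892 z 0.02292577641014648 ((574.9279174804688, -157.93971252441406), (119.89421081542969, 100.4522476196289), 4.51373815536499)
pocket [ 589.88139534 -156.75923967] yaw 4.5137415
knob [ 464.17840576 -165.80377197] [ 0.46415006 -0.16539849  0.06717543] lever 1.5582854768077148 70.03038757291003
far 12 z [0.0129 0.0154] bright [75 77 78 80 80 83]
left 13 z [0.0128 0.015 ] bright [75 75 76 77 83 86]
right 13 z [0.0175 0.0214] bright [ 80  91  94  95 106 107]
scene1 block [220.81904762 178.71309524] 840 z 0.023355105204669824 ((576.3328857421875, -156.51068115234375), (121.84004211425781, 104.3987808227539), 5.034267425537109)
pocket [ 591.27502155 -155.19440842] yaw 5.034266
knob [ 465.23312378 -163.83087158] [ 0.46694897 -0.16257256  0.06645862] lever 1.535863923463886 70.35646378181377
far 8 z [0.0128 0.0146] bright [60 68 70 82 85 89]
left 7 z [0.0134 0.0153] bright [43 44 49 61 68 72]
right 15 z [0.013  0.0204] bright [ 58  58  92 103 106 108]
hover clk 21.73 tcp [ 0.5914 -0.1561  0.0666] F [ 0.1 -0.4 -2.2] M [0.05 0.15 0.01] w 0.0196 g 25.0
0.
[... 221 characters left out ...]
cp [ 0.5905 -0.1562  0.0538] F [ 0.8  0.7 -3.4] M [-0.01  0.18  0.07] w 0.0200 g 25.0
0.052 clk 22.89 tcp [ 0.5905 -0.1562  0.0518] F [-0.8 -0.6 -2.7] M [-0.07  0.17 -0.01] w 0.0199 g 25.0
0.050 clk 23.14 tcp [ 0.5905 -0.1562  0.0498] F [-0.1  0.5 -2.9] M [0.02 0.15 0.02] w 0.0201 g 25.0
0.048 clk 23.39 tcp [ 0.5905 -0.1562  0.0478] F [ 0.1  0.2 -2.9] M [-0.05  0.13  0.01] w 0.0197 g 25.0
0.046 clk 23.64 tcp [ 0.5905 -0.1562  0.0458] F [-0.  -0.4 -2.8] M [-0.08  0.15  0.03] w 0.0196 g 25.0
0.044 clk 23.89 tcp [ 0.5906 -0.1563  0.0438] F [ 0.7  0.1 -3.6] M [-0.06  0.15 -0.  ] w 0.0199 g 25.0
0.042 clk 24.14 tcp [ 0.5906 -0.1563  0.0418] F [ 0.3 -0.  -3.8] M [-0.01  0.14 -0.04] w 0.0195 g 25.0
```

View pics/ins.png

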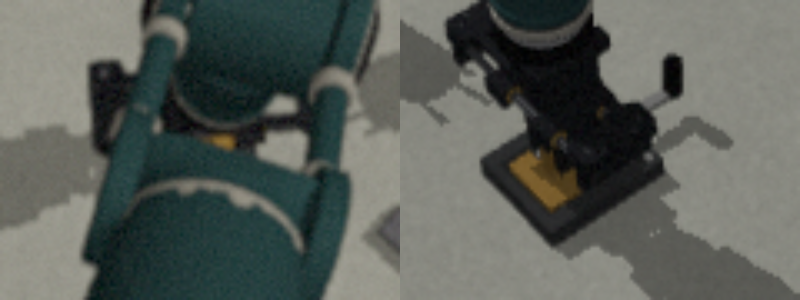

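The scene crop shows the base flush in the block at (540,185). It passed pin height (TCP 0.049) without contact, so the notch is on the pin. I'll lower the last bit, release, check the heights, and close the lever if they're right.

```bash
cat >> h.py <<'E'
def seated():
    for n in("top","scene"):
        c=cams.capture(n);W=cloud(c);hsv=cv2.cvtColor(c["image"],cv2.COLOR_BGR2HSV)
        b=(hsv[...,1]>110)&(hsv[...,2]>50)&(np.linalg.norm(W[...,:2]-PK,axis=-1)<.05)
        hi=W[b&(W[...,2]>.06)];lo=W[b&(W[...,2]<.04)]
        print(n,"cap z",np.median(hi[:,2]).round(4),"at",hi.mean(0)[:2].round(4),"base z",np.percentile(lo[:,2],[10,50,90]).round(4),len(lo))
        yield c,np.median(lo[:,2])
E
python3 - <<'E'
from h import *
for z in(.0412,.0405):
    manip.move_linear(P(PK,z),rate=.03);s=show(str(z))
    if s["contact_force"][2]>5: break
manip.set_gripper(.05);show("open")
manip.move_linear(P(PK,.15),rate=.2)
t0=1.55
manip.move_pose(P(knob(t0),.15),lrot(t0));show("over knob")
r=list(seated())
cv2.imwrite("pics/rel.png",np.hstack([cv2.resize(c["image"][y:y+90,x:x+120],(400,300)) for (c,_),x,y in zip(r,(230,170),(140,130))]))
if max(b for _,b in r)<.027:
    manip.move_linear(P(knob(t0),.039),rate=.15);show("down")
    manip.set_gripper(.022,5);show("cage")
    for t in np.r_[np.linspace(t0,.1,8)[1:],.05,.0,-.03,-.06,-.09,-.12]:
        manip.move_linear(P(knob(t),.039),rate=.1 if t>=.1 else .04,rot=lrot(t))
        s=show("%.2f"%t);F=s["contact_force"][:2]@X
        if F<-7: print("stop contact",F);break
    manip.dwell(.2);show("end")
E
```

```text
0.0412 clk 24.49 tcp [ 0.5909 -0.1564  0.0417] F [-1.1  0.3  1. ] M [0.06 0.3  0.02] w 0.0197 g 25.0
0.0405 clk 24.74 tcp [ 0.5909 -0.1564  0.0417] F [-2.9  0.3  5.6] M [0.11 0.65 0.04] w 0.0198 g 25.0
open clk 25.35 tcp [ 0.5907 -0.1563  0.0404] F [-0.4  1.2  0.5] M [-0.07  0.17 -0.  ] w 0.0501 g 0.0
over knob clk 28.76 tcp [ 0.4649 -0.164   0.1499] F [ 0.8 -0.2  0.2] M [ 0.03 -0.04 -0.04] w 0.0500 g 0.0
top cap z 0.0779 at [ 0.5922 -0.1528] base z [0.0193 0.0228 0.0261] 224
scene cap z 0.0766 at [ 0.5936 -0.1522] base z [0.0209 0.0243 0.0278] 308
down clk 29.75 tcp [ 0.4657 -0.1644  0.0397] F [-0.2  0.  -0. ] M [ 0.06 -0.03  0.03] w 0.0503 g 0.0
cage clk 30.33 tcp [ 0.4649 -0.1641  0.0391] F [ 0.7 -0.2 -0.4] M [ 0.04 -0.04  0.03] w 0.0216 g 0.0
1.34 clk 30.69 tcp [ 0.4657 -0.1495  0.039 ] F [ 0.8 -0.6 -0.5] M [-0.01 -0.04  0.05] w 0.0219 g 0.0
1.14 clk 31.05 tcp [ 0.4693 -0.1357  0.0389] F [-0.7  0.2 -0. ] M [ 0.03  0.   -0.01] w 0.0220 g 0.0
0.93 clk 31.41 tcp [ 0.4757 -0.1228  0.0389] F [1.3 0.6 0.4] M [-0.08 -0.06  0.01] w 0.0218 g 0.0
0.72 clk 31.77 tcp [ 0.4847 -0.1115  0.0389
[... 198 characters left out ...]
0389] F [-0.7  0.6 -1.4] M [-0.05  0.12 -0.02] w 0.0221 g 0.0
0.10 clk 32.84 tcp [ 0.5226 -0.0916  0.039 ] F [-0.7 -0.6 -0.2] M [-0.05  0.05 -0.01] w 0.0220 g 0.0
0.05 clk 33.09 tcp [ 0.5258 -0.091   0.0389] F [-1.7 -0.6 -0.2] M [-0.05  0.12  0.05] w 0.0221 g 0.3
0.00 clk 33.34 tcp [ 0.5294 -0.0906  0.0389] F [-0.4  0.4 -0.4] M [-0.    0.19 -0.03] w 0.0221 g 0.4
-0.03 clk 33.59 tcp [ 0.5312 -0.0904  0.0388] F [-2.2 -1.5 -0. ] M [-0.11  0.36 -0.04] w 0.0219 g 1.1
-0.06 clk 33.84 tcp [ 0.5315 -0.0907  0.0386] F [-7.2 -1.6  5.2] M [-0.36  1.31  0.03] w 0.0222 g 3.8
stop contact -7.296146527409893
end clk 34.04 tcp [ 0.5315 -0.0907  0.0386] F [-6.9 -2.7  4. ] M [-0.35  1.28 -0.02] w 0.0219 g 3.7
```

View pics/rel.png

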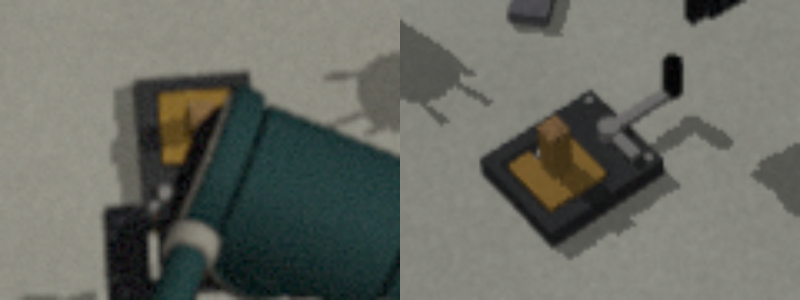

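The base is flush (base z ≈ 0.023, cap 0.077), and the lever hit its stop with a 7 N reaction. I'll let go, back away and verify.

```bash
python3 - <<'E'
from h import *
manip.move_linear(P(knob(-.03),.039),rate=.05,rot=lrot(-.03));manip.set_gripper(.05)
manip.move_linear(P(knob(-.03),.18),rate=.2)
manip.move_pose([.40,.10,.28],rv(np.pi/2+.2));show("away")
r=list(seated())
for c,_ in r: holder(c)
cv2.imwrite("pics/fin.png",np.vstack([np.hstack([cv2.resize(c["image"][y:y+60,x:x+80],(400,300),interpolation=cv2.INTER_CUBIC) for (c,_),x,y in zip(r,(250,180),(155,145))]),np.hstack([cv2.resize(c["image"],(400,300)) for c,_ in r])]))
E
```

```text
away clk 36.73 tcp [0.4001 0.0996 0.2791] F [ 0.4 -0.4 -0.6] M [-0.06  0.08  0.04] w 0.0498 g 0.0
top cap z 0.0779 at [ 0.5892 -0.1553] base z [0.0182 0.0228 0.026 ] 375
scene cap z 0.0767 at [ 0.5937 -0.1517] base z [0.0208 0.0242 0.0281] 291
 block [289.41495125 182.96208017] 923 z 0.02284634956821252 ((574.4034423828125, -157.99407958984375), (119.6305160522461, 100.22786712646484), 4.254322528839111)
pocket [ 589.36211109 -156.88132429] yaw 4.25432
knob [ 555.85314941 -124.66161346] [ 0.54619228 -0.10937728  0.06716797] lever -0.624963848690201 42.68486090873012
far 11 z [0.0226 0.0251] bright [130 130 131 131 133 133]
left 13 z [0.0242 0.0274] bright [ 93  93  95  95 100 117]
right 12 z [0.0164 0.0195] bright [ 81  87  93  99 103 105]
 block [218.54976303 184.34281201] 633 z 0.023319885014998043 ((588.355712890625, -155.09353637695312), (98.00724029541016, 103.93821716308594), 3.8732657432556152)
pocket [ 589.36895859 -170.05927467] yaw -86.12673
knob [ 563.37597656 -123.18382263] [ 0.56171562 -0.11768145  0.06743096] lever -2.824326273723281 23.963146302064587
far 9 z [0.0232 0.0252] bright [40 41 44 44 45 46]
left 11 z [0.0232 0.0279] bright [120 121 121 121 121 121]
right 5 z [0.0243 0.027 ] bright [50 64 82 83 99]
```

View pics/fin.png

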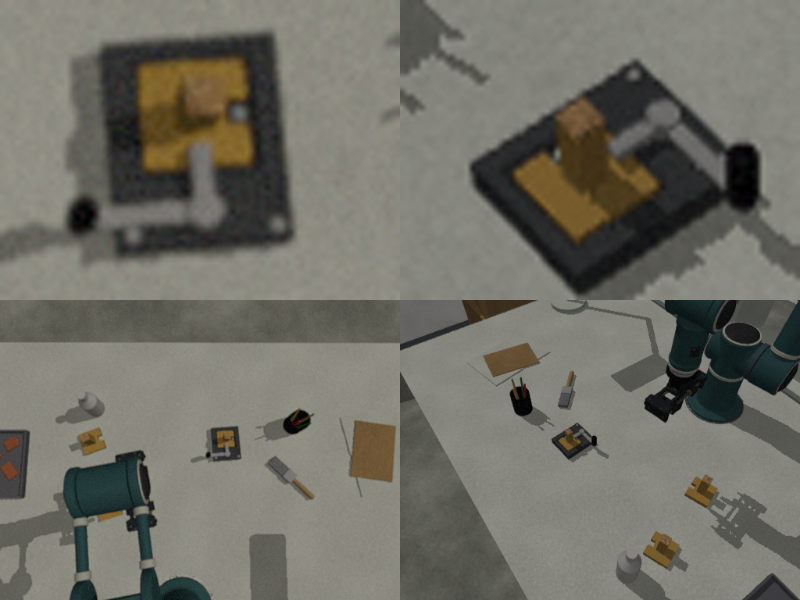

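The tongue lies over the base at top crop (203,155), the notch is on the pin at (237,112), and the bystanders haven't moved. The knob estimate was contaminated by the mount's cap, so I'll check the lever angle separately before handing in.

```bash
python3 - <<'E'
from h import *
L=[]
for n in("top","scene"):
    c=cams.capture(n);W=cloud(c);ref=np.array([.58999,-.15689]) if n=="top" else np.array([.5913,-.1554])
    q=W[(W[...,2]>.06)&(W[...,2]<.075)&(np.linalg.norm(W[...,:2]-knob(0),axis=-1)<.03)]
    k=np.array(cv2.minEnclosingCircle((q[:,:2]*1000).astype(np.float32))[0])/1000
    d=k-(ref-.056*X);L.append(np.arctan2(-d@X,d@Y));print(n,len(q),k,L[-1],np.linalg.norm(d))
if abs(np.mean(L))<.04: order.close_job();print("handed in")
E
```

```text
top 36 [ 0.52879651 -0.09137077] 0.0033031708285561805 0.06982535521100539
scene 38 [ 0.53002136 -0.08952362] 0.004123298513523908 0.07018800047751936
the job is handed in; nothing more can be done
handed in
```

The smallest brass mount sits fully home in the pocket with its notch on the right-hand pin, the cam lever is closed with its tongue over the base (measured angle about 0.004 rad), the bystanders look unmoved in the last pictures, and the job was handed in at about 37 s on the robot clock.

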